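# Charge grinding balls through the spring gate

### The job

Use the red-handled scoop to scoop at least three of the white grinding balls out of the tray and tip them into the hopper of the charging station while its slide gate is still shut, then stand the scoop upright on the clear worktop and let go of it. Then pull the gate's black knob out toward the front of the station against its spring until the white line on the slide meets the red marks on the rails, so that at least three balls drop into the beaker below, and finish while still holding the knob there: the spring would shut the gate. Leave the beaker standing in place and do not shift or knock over the other things on the bench.

Things in the scene. Friction and masses are not known exactly. Their poses are not given: they have to be found in the camera images.
- station: fixed charging station: grey base 150 x 130 x 8 mm, posts, blue hopper 103 mm square. Origin: worktop under the hopper's centre; front (knob, rails) faces its -x. Rails at y = +-29 mm, top 96 mm high, end at x = -115 mm. Hopper open above, inside 97 mm square at the rim (160 mm high), sloping to a 34 mm square outlet above the gate, 96 mm high
- hopper_mouth (a point): centre of the hopper's open mouth, level with the rim, 160 mm above the worktop; axes as the station's
- gate (a joint): travel of the slide gate along the station's -x, m: 0 shut, 0.040 at the red marks (white line level with them, port fully under the outlet), 0.055 end stop. A spring pulls it shut: about 6 N at 0, 11 N at the marks; let go, it shuts
- gate_knob (a point): grip point of the upright black round knob on the slide; moves with the gate. 116 mm high; when shut 94 mm in front of the hopper's centre, 43 mm in front of its wall. Knob: slide top (94 mm high) to 136 mm; waist 20 mm thick, 103 to 124 mm high; head 24 mm wide; free all round
- gate_line (a point): white line across the slide, moves with the gate; 60 mm in front of the hopper's centre when shut
- mark (a point): middle between the red marks on the rails, 100 mm in front of the hopper's centre; fixed
- beaker: small glass beaker, 54 x 61 mm, 71 mm high, 55 g, standing loose on the base plate under the outlet, origin at the centre of its underside
- tray: green plastic tray, fixed, outside 190 (its x) x 100 (its y) x 34 mm high, walls and floor 4 mm thick, open on top. Origin: centre of the underside on the worktop. The scoop stands in its +x half, the balls lie in its -x half.
- scoop: aluminium scoop with upright red handle, about 80 g; starts standing in the tray, open nose toward the balls. Origin: centre of the pan's underside; pan 68 mm long (x), 58 mm wide (y), floor 1.5 mm, back wall 27 mm, sides 25 mm high from x = -12 mm back; open nose at x = -34 mm. Handle behind the back wall at x = +40 mm, 116 mm high; red grip 52 to 116 mm up, 14 mm (x) by 20 mm (y) thick
- scoop_grip (a point): grip point in the red handle: in the scoop's frame x = +40 mm, z = 88 mm; turns with the scoop
- scoop_in (a point): middle of the scoop's pan floor, upper side
- ball0_center (a point): centre of a white polished ceramic grinding ball, 15 mm across, 11 g, slippery, rolls freely; one of five in the tray
- ball1_center (a point): centre of a white polished ceramic grinding ball, 15 mm across, 11 g, slippery, rolls freely; one of five in the tray
- ball2_center (a point): centre of a white polished ceramic grinding ball, 15 mm across, 11 g, slippery, rolls freely; one of five in the tray
- ball3_center (a point): centre of a white polished ceramic grinding ball, 15 mm across, 11 g, slippery, rolls freely; one of five in the tray
- ball4_center (a point): centre of a white polished ceramic grinding ball, 15 mm across, 11 g, slippery, rolls freely; one of five in the tray
- timer: bystander: white bench timer 66 x 66 x 19 mm, loose
- measuring_flask: bystander: glass volumetric flask with green stopper, 65 mm wide, 168 mm high, loose
- big_beaker: bystander: glass beaker 73 x 80 x 95 mm, loose
- wipes: bystander: box of wipes 117 x 216 mm, fixed at the back, solid up to 85 mm, tissue up to 154 mm
- meter: bystander: grey bench meter 172 x 196 x 68 mm, fixed
Not all that is in view belongs to the job. What is shaped like the scoop but purple or turquoise is not meant.

How it is judged:
By the outcome, as a careful person would: the job done as asked, in the order asked, and still so for the second after the job is handed in, while the arm keeps its last pose, push and grip.
It also fails if it takes over 67 s, if anything falls off the work surface, if the arm or the gripper's body presses on something with over 40 N, if the wrist force passes 120 N, or if a joint passes its speed limit or range.

### The arm

A 6-joint arm with a two-finger parallel gripper is mounted at the origin on the work surface; the furniture and walls round the work are solid. World frame = base frame: x ahead of the robot, y to its left, z up, the work surface at z = 0. Lengths are in mm, angles in rad, forces in N, time in s.
With the tool pointing down it reaches from about 375 to 925 mm from the base axis. Payload 5.7 kg.
Tool frame: the origin (TCP) lies at the very end of the fingers, on their centre line; the grasp point (between the pads) lies 19 mm behind it (robot.pinch_z is the distance from the TCP to the grasp point, in mm); z points along the fingers, y is the line along which they close (so a half turn about z gives the same grasp; the last joint's range is limited). The gripper opens to 85 mm and grips with 20 to 120 N. Pads are 22 mm wide; open, the fingers measure 114 mm over their backs; the gripper's body (76 mm by 85 mm) begins 54 mm behind the grasp point. The pads swing forward as they close: fully open they stand 13 mm farther back than shut.
Start: joints at [1.076, 0.359, 1.51, -0, 1.272, -0.115], TCP at [222.431, 557.214, 231.267] pointing down, gripper open.
Joint ranges: [-2.97, 2.97], [-1.01, 2.36], [0.21, 2.38], [-0.96, 4.11], [0.2, 2.71], [-2.98, 2.98]. Speed limits (rad/s): [2.39, 2.39, 3.14, 3.14, 3.14, 3.14].

### API

Orientations are given as a rotation vector (axis times angle).
In Python, from plant import robot gives the robot as it stands.
- The arm moves only by the shell command python3 -m inch 'ROWS' [FORCE]. ROWS is JSON, a list of rows, each a list of 5 numbers: the shift along the world's x, y, z in m, then the turn about the world's z in units of 6 degrees (1.0 is 6 degrees), then the opening, from -1 (shut) to 1 (fully open). A call has exactly 10 rows; each row is the pose to reach, as a shift and turn from the pose commanded when the call began; what a row does not reach only later rows make up. A row lasts 1/10 s, in which the tool goes at most 50 mm and 8.59 degrees, less where a joint would pass 70% of its speed; a pose out of reach is approached as far as the arm can. A call with a gripper value outside its range is refused whole. The fingers move at their own pace and stop on an object; FORCE is the grip in N (left out, the last holds). Time passes only in rows, so rows that repeat a pose let the fingers close, or fill a call up. It gives the time, the measured TCP pose, the force, the opening and the grip force at its end, in the units of the state.
- robot.observe(): the state, without advancing time (a new reading comes with each control period).
- robot.get_image(name): name is "side" or "top" or "wrist"; returns a dict with "pixels" (420x560x3 uint8, red, green, blue), "mtx" (3x3 intrinsics, pixels), "k1" (the pictures are not rectified: a ray, as slopes to the right and down, at radius r is drawn at 1 + k1 r^2 times it, then the intrinsics apply), "R" (3x3) and "t" (3): a world point X has camera coordinates R X + t; the wrist camera has in their place "mount" (4x4, takes a point from camera to tool coordinates, whose origin is the TCP and whose axes are the flange's). Camera axes: x right, y down, z forward; pixel columns grow to the right and rows downward; lengths in mm; the calibration is good to about 2 mm. A picture is of the moment at which its call begins: read the wrist's pose just before it. There is no depth.
- robot.job_done(): hands the job in; it is judged then, once.
The state is a dict: "time_s": time; "q": joint angles; "dq": joint speeds; "tau": joint torques, N m; "position": TCP position; "orientation": TCP orientation; "force": force on the tool from outside, world axes, zero at the start; "ft_torque": the same for the moment, N m; "opening": finger opening in mm; "grasp_force": force on a finger pad.
Only numpy, scipy, OpenCV 4.12 (cv2) and the standard library are available. Lean on these libraries where they do the work, as an engineer would, in place of code of your own. Each camera call takes 0.05 s, during which the arm holds its last target. There are 200 camera calls.

## Working session

There is one attempt and no reset: what is moved stays moved. The work goes in short steps, Python scripts to look and compute and a shell command to move; the robot and the scene stay as the last step left them, time stands still between calls to the robot, and variables do not carry over. Pictures are saved under pics/ and viewed, at most 10 in all, crops included, and the job is handed in when it is done.

```bash
mkdir -p pics; ls
cat > h.py <<'E'
import numpy as np, cv2, json
from plant import robot
def save(name,f):
    im=robot.get_image(name); cv2.imwrite(f'pics/{f}.png',im['pixels'][:,:,::-1])
    np.savez(f'pics/{f}.npz',**{k:np.array(v) for k,v in im.items()}); return im
def cam(f):
    d=np.load(f'pics/{f}.npz'); return d
def ray(d,uv):
    p=cv2.undistortPoints(np.array([[uv]],float),d['mtx'],np.array([d['k1'],0,0,0],float))[0,0]
    R=d['R'];return -R.T@d['t'], R.T@np.array([p[0],p[1],1])
def onz(d,uv,z):
    c,v=ray(d,uv); return c+v*(z-c[2])/v[2]
def proj(d,X):
    X=np.atleast_2d(np.array(X,float)); return cv2.projectPoints(X,cv2.Rodrigues(d['R'])[0],np.array(d['t'],float),d['mtx'],np.array([float(d['k1']),0,0,0]))[0][:,0]
E
python3 - <<'E'
from h import *
for n in('top','side'): im=save(n,n+'0'); print(im['mtx'],im['k1'],-im['R'].T@im['t'])
a=cv2.imread('pics/top0.png');b=cv2.imread('pics/side0.png')
E
```

```text
pics
[[379.01738841   0.         281.59393167]
 [  0.         379.01738841 212.30389811]
 [  0.           0.           1.        ]] -0.06518507938866837 [ 340.76754433   93.3115001  1431.47395055]
[[394.5785799    0.         284.47021193]
 [  0.         394.5785799  214.7674398 ]
 [  0.           0.           1.        ]] -0.08309960632789228 [ 197.54492277 -798.1529405   482.01952459]
```

View pics/top0.png

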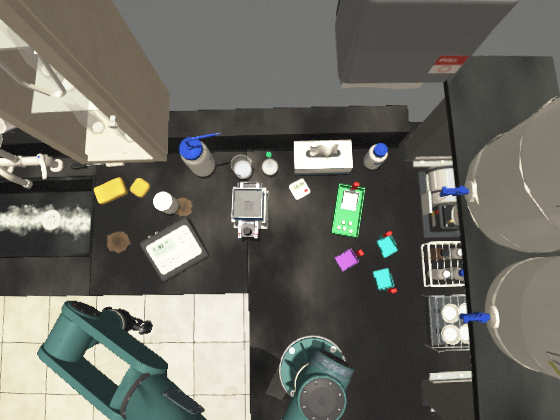

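View pics/side0.png

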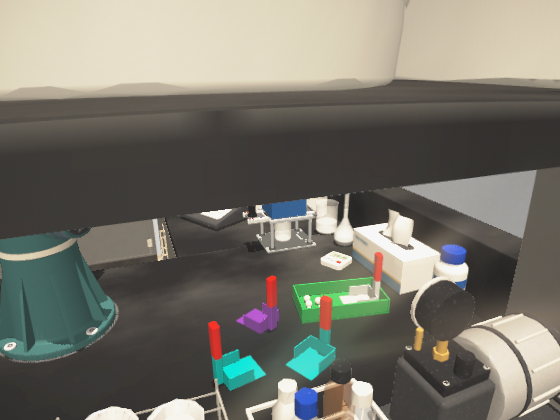

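Run:
```python
from h import *
a=cv2.imread('pics/top0.png')
c=np.hstack([a[175:245,325:375],a[175:245,224:274]])
cv2.imwrite('pics/c1.png',cv2.resize(c,None,fx=8,fy=8,interpolation=cv2.INTER_CUBIC))
d=cam('top0')
for n,uv,z in [('knob',(248,232),136),('hop',(249,205),160),('traymid',(348,211),34),('handle',(356,184),120)]: print(n,onz(d,uv,z))
```

```text
knob [493.17706966 215.18577748 136.        ]
hop [583.0242333  208.49908442 160.        ]
traymid [ 574.26898184 -150.38400045   34.        ]
handle [ 656.51108965 -169.32080944  120.        ]
```

View pics/c1.png

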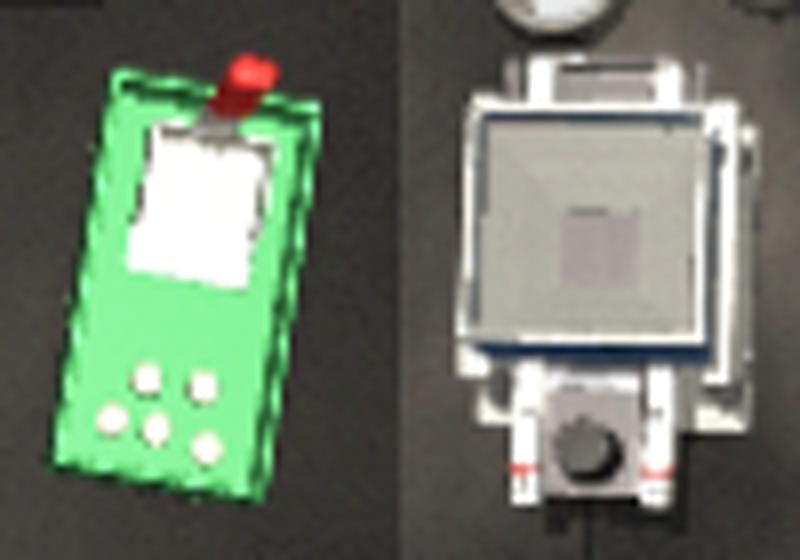

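```bash
cat > m1.py <<'E'
from h import *
d=cam('top0')
def P(x,y,z,off=325): return onz(d,(off+(x+.5)/8-.5,175+(y+.5)/8-.5),z)
T=np.array([P(*p,34) for p in [(118,72),(320,103),(265,497),(55,465)]])
tc=T.mean(0); ax=(T[0]+T[1]-T[2]-T[3])/2; ay=(T[0]+T[3]-T[1]-T[2])/2
print('tray',tc,np.linalg.norm(ax),np.linalg.norm(ay),np.degrees([np.arctan2(ax[1],ax[0]),np.arctan2(ay[1],ay[0])-np.pi/2]))
S=np.array([P(*p,6) for p in [(155,125),(272,150),(248,285),(130,268)]]); print('pan',S.mean(0),S)
print('handle',P(255,72,120))
yaw=np.arctan2(ax[1],ax[0]);R=np.array([[np.cos(yaw),-np.sin(yaw)],[np.sin(yaw),np.cos(yaw)]])
print('scoop yaw',np.degrees([np.arctan2(*(S[0]+S[1]-S[2]-S[3])[1::-1]),np.arctan2(*(S[0]+S[3]-S[1]-S[2])[1::-1])-np.pi/2]))
loc=lambda p:(p[:2]-tc[:2])@R
for s in S: print('pan loc',loc(s))
print('handle loc',loc(P(255,72,120)))
for b in [(147,380),(202,387),(112,419),(155,429),(207,448)]: p=P(*b,11.5); print('ball',p,loc(p))
H=np.array([P(x-400,y,160,224) for x,y in [(476,107),(715,107),(712,348),(470,348)]]); print('hop',H.mean(0),H)
k=P(588-400,447,136,224); print('knob',k); 
o=robot.observe(); print(o['position'],o['orientation'],o['opening'],robot.pinch_z)
E
python3 m1.py
```

```text
tray [ 578.72311677 -151.7946611    34.        ] 189.95095685467982 97.45844483741989 [-11.51813114 -10.36218408]
pan [ 619.98766254 -164.17169029    6.        ] [[ 660.6682643  -144.06225954    6.        ]
 [ 646.89873318 -199.85785417    6.        ]
 [ 581.32208494 -184.4097129     6.        ]
 [ 591.06156775 -128.35693455    6.        ]]
handle [ 658.06981785 -170.97887811  120.        ]
scoop yaw [-12.97743673 -11.87001105]
pan loc [78.75090995 23.93932788]
pan loc [ 76.39982946 -33.48210355]
pan loc [  9.05913797 -31.43927892]
pan loc [ 7.40997508 25.4294449 ]
handle loc [81.57944923 -2.95408479]
ball [ 536.10750292 -132.8046059    11.5       ] [-45.54929874  10.09822384]
ball [ 532.0615317  -158.70020386   11.5       ] [-44.34300871 -16.08376885]
ball [ 517.98530303 -115.29798209   11.5       ] [-66.80223388  23.63368668]
ball [ 512.68238376 -135.38371795   11.5       ] [-67.9876807    2.89356967]
ball [ 502.99749896 -159.48581659   11.5       ] [-72.66486776 -22.65700907]
hop [590.46996325 212.86546136 160.        ] [[644.36616737 262.88777417 160.        ]
 [641.48182361 159.83833062 160.        ]
 [536.65717862 162.90127482 160.        ]
 [539.3746834  265.83446584 160.        ]]
knob [498.6704575 218.3575891 136.       ]
[222.1497528  556.70785067 230.53646799] [-5.92833679e-01 -3.08464345e+00  2.50009017e-03] 85.37754114224074 18.700000000000003
```

The aluminium/white scoop stands in the green tray at top-image (349,198), with its red grip top at (356,184). It is the only one in the tray. The purple one at (346,260) and the turquoise ones at (387,245) and (384,280) lie outside it, so they are decoys. The crop confirms this: five balls in the tray's lower half, and the station with its knob at (247,230). I'm moving above the handle now.

```bash
python3 -m inch '[[0.02,-0.035,0,0.2,1],[0.06,-0.1,0,0.4,1],[0.1,-0.17,0,0.6,1],[0.14,-0.24,0,0.8,1],[0.18,-0.3,0,1,1],[0.2,-0.34,0,1.2,1],[0.22,-0.38,0,1.4,1],[0.24,-0.42,0,1.7,1],[0.26,-0.45,0,1.7,1],[0.26,-0.45,0,1.7,1]]'
python3 -m inch '[[0.02,-0.03,0,0,1],[0.05,-0.08,0,0,1],[0.08,-0.12,0,0,1],[0.11,-0.17,0,0,1],[0.14,-0.21,0,0,1],[0.16,-0.25,-0.01,0,1],[0.172,-0.274,-0.02,0,1],[0.176,-0.278,-0.03,0,1],[0.176,-0.278,-0.03,0,1],[0.176,-0.278,-0.03,0,1]]'
python3 - <<'E'
from h import *
o=robot.observe(); print(o['position'],o['orientation'],o['force'],o['time_s'])
im=save('wrist','w1'); print(im['mount'].round(3))
E
```

```text
time_s: 1.1
position: [468.1, 130.8, 231.2]
orientation: [-0.316, -3.125, 0.0]
force: [0.7, 0.9, -0.2]
opening: 85.2
grasp_force: 0.0
time_s: 2.1
position: [642.7, -144.0, 200.6]
orientation: [-0.316, -3.123, -0.002]
force: [-0.2, 0.8, 0.2]
opening: 85.5
grasp_force: 0.0
[ 642.68663372 -143.99189175  200.63864186] [-3.15688955e-01 -3.12334430e+00 -1.52129215e-03] [-0.22496216  0.83448921  0.17216145] 2.1
[[ 0.00000e+00 -9.55000e-01 -2.96000e-01  7.63380e+01]
 [ 1.00000e+00  0.00000e+00 -0.00000e+00 -1.13000e-01]
 [ 0.00000e+00 -2.96000e-01  9.55000e-01 -1.42949e+02]
 [ 0.00000e+00  0.00000e+00  0.00000e+00  1.00000e+00]]
```

View pics/w1.png

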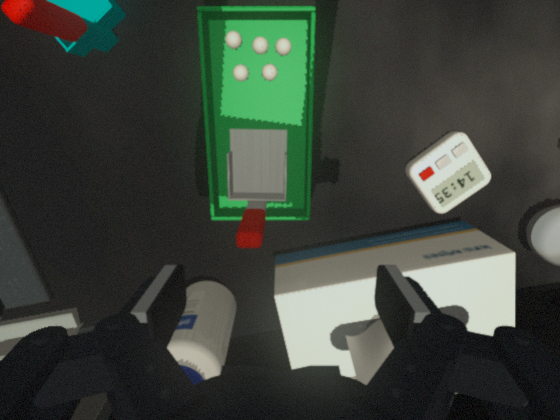

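```bash
cat >> h.py <<'E'
def wcam(f,pos,rv):
    d=dict(cam(f)); M=d['mount']; Rt=cv2.Rodrigues(np.array(rv,float))[0]
    Rc=Rt@M[:3,:3]; c=Rt@M[:3,3]+np.array(pos); d['R']=Rc.T; d['t']=-Rc.T@c; return d
E
python3 - <<'E'
from h import *
o=robot.observe(); print(o['position'],o['orientation'],o['time_s'],o['dq'])
d=wcam('w1',[ 642.687,-143.992,200.639],[-3.15688955e-01,-3.1233443,-1.52e-03])
for n,uv,z in [('htop',(250,240),120),('c1',(198,10),34),('c2',(316,8),34),('c3',(309,218),34),('c4',(211,218),34),('nose',(231,129),6),('nose',(287,129),6),('back',(229,200),6),('back',(286,200),6),('b',(233,39),11.5),('b',(260,45),11.5),('b',(283,46),11.5),('b',(240,72),11.5),('b',(270,72),11.5)]: print(n,onz(d,uv,z).round(1))
E
```

```text
[ 643.00016012 -143.73002667  201.33300252] [-3.14747624e-01 -3.12467533e+00 -9.63569644e-04] 2.15 [ 0.00657019 -0.01340284 -0.00628463 -0.00237027 -0.00363477  0.00085401]
htop [ 656.2 -169.7  120. ]
c1 [ 478.  -180.8   34. ]
c2 [496.4 -83.5  34. ]
c3 [ 678.6 -121.6   34. ]
c4 [ 658.8 -218.4   34. ]
nose [ 578.9 -181.7    6. ]
nose [ 590.2 -126.2    6. ]
back [ 651. -202.    6.]
back [ 663.3 -141.7    6. ]
b [ 500.6 -159.4   11.5]
b [ 510.5 -136.1   11.5]
b [ 515.6 -115.3   11.5]
b [ 529.3 -159.7   11.5]
b [ 535.  -131.8   11.5]
```

```bash
python3 -m inch '[[0.0145,-0.027,0,0,1],[0.0145,-0.027,0,0,1],[0.0145,-0.027,-0.02,0,1],[0.0145,-0.027,-0.05,0,1],[0.0145,-0.027,-0.08,0,1],[0.0145,-0.027,-0.11,0,1],[0.0145,-0.027,-0.127,0,1],[0.0145,-0.027,-0.127,0,1],[0.0145,-0.027,-0.127,0,-1],[0.0145,-0.027,-0.127,0,-1]]' 40
python3 -m inch '[[0,0,0,0,-1],[0,0,0,0,-1],[0,0,0,0,-1],[0,0,0,0,-1],[0,0,0,0,-1],[0,0,0,0,-1],[0,0,0,0,-1],[0,0,0,0,-1],[0,0,0,0,-1],[0,0,0,0,-1]]' 40
```

```text
time_s: 3.15
position: [659.4, -172.0, 76.2]
orientation: [0.315, 3.123, -0.001]
force: [0.5, -0.1, 0.3]
opening: 59.3
grasp_force: 0.0
time_s: 4.15
position: [658.9, -172.4, 75.1]
orientation: [0.316, 3.124, -0.001]
force: [-0.0, 0.7, 6.8]
opening: 19.5
grasp_force: 44.3
```

```bash
python3 -m inch '[[-0.003,0.0006,0,0,-1],[-0.008,0.0016,0,0,-1],[-0.014,0.0027,0,0,-1],[-0.02,0.0039,0,0,-1],[-0.026,0.005,0,0,-1],[-0.031,0.006,0,0,-1],[-0.036,0.007,0,0,-1],[-0.041,0.008,0,0,-1],[-0.046,0.009,0,0,-1],[-0.051,0.01,0,0,-1]]' 40
python3 -m inch '[[-0.005,0.001,0,0,-1],[-0.01,0.002,0,0,-1],[-0.015,0.003,0,0,-1],[-0.02,0.004,0,0,-1],[-0.025,0.005,0,0,-1],[-0.03,0.006,0,0,-1],[-0.035,0.007,0,0,-1],[-0.039,0.0076,0,0,-1],[-0.042,0.0082,0,0,-1],[-0.044,0.0085,0,0,-1]]' 40
python3 - <<'E'
from h import *
o=robot.observe(); print(list(o['position']),list(o['orientation']),o['force'])
w=save('wrist','w2'); t=save('top','t2')
a=cv2.imread('pics/top0.png'); a=cv2.imread('pics/t2.png')[175:250,315:385]; b=cv2.imread('pics/w2.png')
a=cv2.resize(a,(392,420),interpolation=cv2.INTER_CUBIC)
cv2.imwrite('pics/c2.png',np.hstack([a,b[:,150:500]]))
E
```

```text
time_s: 5.15
position: [608.7, -162.7, 75.2]
orientation: [0.316, 3.122, -0.001]
force: [4.7, 0.7, 6.4]
opening: 19.5
grasp_force: 44.4
time_s: 6.15
position: [564.8, -154.2, 75.2]
orientation: [0.316, 3.122, -0.001]
force: [4.4, 0.1, 6.4]
opening: 19.5
grasp_force: 44.5
[np.float64(564.8086970897399), np.float64(-154.20106707290498), np.float64(75.24050535729843)] [np.float64(0.31642086964939864), np.float64(3.1217432976475483), np.float64(-0.0013090169409664394)] [4.42407097 0.10792231 6.39833666]
```

View pics/c2.png

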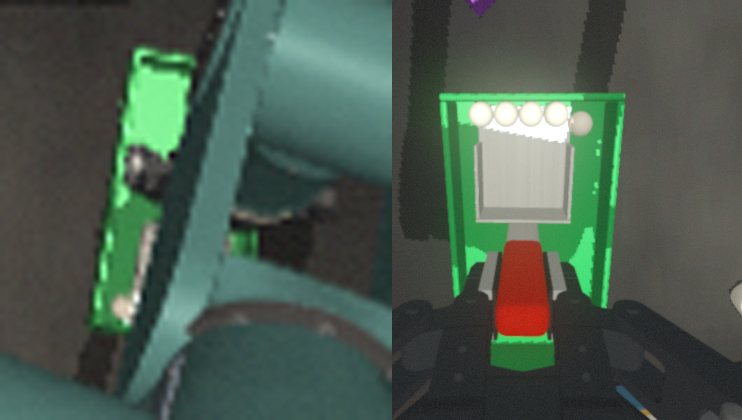

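The wrist view shows four balls lined up on the pan's lip against the wall at (480..556,113), with the fifth outside at (581,124). I'll close the gap to the wall, then roll the scoop nose-up about its heel.

```bash
python3 -m inch '[[-0.001,0.0002,0,0,-1],[-0.002,0.0004,0,0,-1],[-0.003,0.0006,0,0,-1],[-0.003,0.0006,-0.001,0,-1],[-0.001,0.0002,-0.0012,0,-1],[0.001,-0.0002,-0.0014,0,-1],[0.003,-0.0006,-0.0016,0,-1],[0.005,-0.001,-0.0019,0,-1],[0.007,-0.0014,-0.0022,0,-1],[0.009,-0.0018,-0.0026,0,-1]]' 25
python3 -m inch '[[0.002,-0.0004,-0.0003,0,-1],[0.004,-0.0008,-0.0006,0,-1],[0.006,-0.0012,-0.0009,0,-1],[0.008,-0.0016,-0.0012,0,-1],[0.01,-0.002,-0.0015,0,-1],[0.012,-0.0024,-0.0019,0,-1],[0.012,-0.0024,-0.0019,0,-1],[0.012,-0.0024,-0.0019,0,-1],[0.012,-0.0024,-0.0019,0,-1],[0.012,-0.0024,-0.0019,0,-1]]' 25
python3 - <<'E'
from h import *
w=save('wrist','w3'); t=save('side','s3')
b=cv2.imread('pics/w3.png'); a=cv2.resize(cv2.imread('pics/s3.png')[200:340,270:420],(450,420),interpolation=cv2.INTER_CUBIC)
cv2.imwrite('pics/c3.png',np.hstack([a,b[:,150:500]]))
E
```

```text
time_s: 7.25
position: [571.4, -155.2, 73.1]
orientation: [-0.316, -3.124, -0.0]
force: [-3.2, 2.1, 19.8]
opening: 19.2
grasp_force: 46.0
time_s: 8.25
position: [582.9, -157.7, 70.6]
orientation: [-0.316, -3.124, -0.0]
force: [-1.4, 0.5, 13.2]
opening: 19.7
grasp_force: 45.6
```

View pics/c3.png

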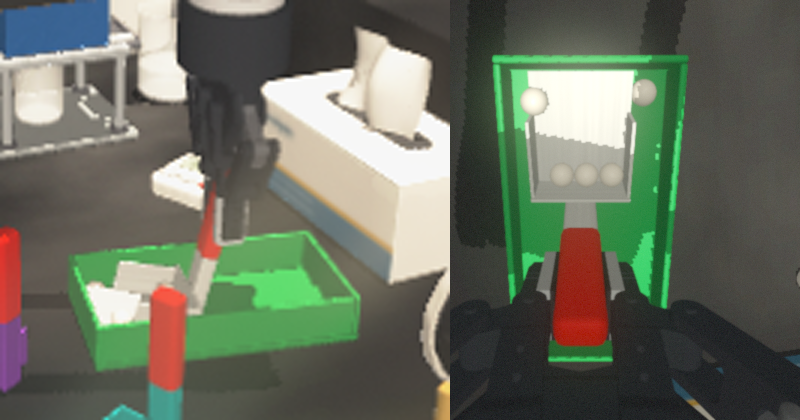

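Tilted about 15°: three balls rest at the back wall at (562..611,175), one sits on the pan's outer edge at (534,100), and one is outside at (644,92). Now I'll lift and carry gently.

```bash
python3 -m inch '[[0.0005,0,0.001,0,-1],[0.001,0,0.003,0,-1],[0.0015,0,0.006,0,-1],[0.002,0,0.011,0,-1],[0.002,0,0.017,0,-1],[0.002,0,0.024,0,-1],[0.002,0,0.031,0,-1],[0.002,0,0.039,0,-1],[0.002,0,0.047,0,-1],[0.002,0,0.055,0,-1]]' 40
python3 -m inch '[[0.0005,0.001,0.008,0,-1],[0.001,0.004,0.016,0.05,-1],[0.002,0.009,0.024,0.1,-1],[0.004,0.016,0.034,0.15,-1],[0.006,0.025,0.045,0.2,-1],[0.008,0.036,0.057,0.3,-1],[0.011,0.049,0.069,0.4,-1],[0.014,0.063,0.081,0.5,-1],[0.017,0.078,0.092,0.6,-1],[0.02,0.094,0.1,0.7,-1]]' 40
python3 -m inch '[[0.003,0.017,0.006,0.1,-1],[0.006,0.034,0.011,0.2,-1],[0.009,0.051,0.015,0.3,-1],[0.012,0.068,0.018,0.4,-1],[0.015,0.085,0.02,0.5,-1],[0.018,0.102,0.022,0.6,-1],[0.021,0.119,0.024,0.7,-1],[0.024,0.135,0.025,0.8,-1],[0.027,0.15,0.025,0.8,-1],[0.03,0.164,0.025,0.8,-1]]' 40
python3 -m inch '[[0.003,0.014,0,0,-1],[0.006,0.028,0,0,-1],[0.009,0.042,0,0,-1],[0.011,0.055,0,0,-1],[0.012,0.067,0,0,-1],[0.013,0.078,0,0,-1],[0.013,0.088,0,0,-1],[0.013,0.096,0,0,-1],[0.013,0.102,0,0,-1],[0.013,0.106,0,0,-1]]' 40
python3 - <<'E'
from h import *
o=robot.observe(); print(list(o['position']),list(o['orientation']),o['force'])
w=save('wrist','w4');t=save('side','s4')
b=cv2.imread('pics/w4.png'); a=cv2.resize(cv2.imread('pics/s4.png')[140:300,220:340],(315,420),interpolation=cv2.INTER_CUBIC)
cv2.imwrite('pics/c4.png',np.hstack([a,b[:,100:520]]))
E
```

```text
time_s: 9.35
position: [586.3, -158.0, 125.7]
orientation: [0.316, 3.125, -0.0]
force: [-0.6, 0.1, -1.1]
opening: 19.5
grasp_force: 43.6
time_s: 10.35
position: [606.9, -62.5, 226.1]
orientation: [0.2, 3.134, -0.0]
force: [0.8, 0.4, -1.4]
opening: 19.6
grasp_force: 43.6
time_s: 11.35
position: [636.5, 101.4, 249.7]
orientation: [-0.07, -3.141, 0.0]
force: [0.7, -0.1, -1.7]
opening: 19.4
grasp_force: 43.6
time_s: 12.35
position: [649.2, 206.5, 249.8]
orientation: [-0.07, -3.141, 0.0]
force: [-0.3, -0.1, -1.4]
opening: 19.4
grasp_force: 43.6
[np.float64(649.2001259350789), np.float64(206.53479590768822), np.float64(249.76025645715956)] [np.float64(-0.06987346264917263), np.float64(-3.140733722586623), np.float64(0.0003170428782405179)] [-0.33181036 -0.07273876 -1.41034607]
```

View pics/c4.png

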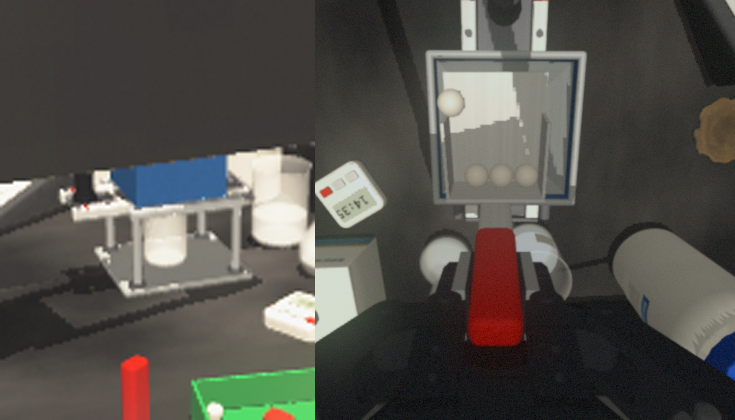

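Four balls are aboard: three at the back at (476..527,175) and one held at the front left edge at (450,102), all above the hopper. I'll refine the hopper's pose from this view.

Run:
```python
from h import *
d=wcam('w4',[649.2,206.53,249.76],[-0.06987,-3.14073,0.0003])
H=np.array([onz(d,p,160) for p in [(212,51),(371,51),(361,203),(219,203)]]);print(H.round(1),H.mean(0))
print(onz(d,(289,8),136))
# pan nose corners px / heel: consistency with tilt
for th in (10,13,16,19):
    t=np.radians(th);g=np.array([649.2,206.5,268.5]);
    def Q(x,z,y): 
        dx,dz=x-40,z-90; X=dx*np.cos(t)+dz*np.sin(t); Z=dz*np.cos(t)-dx*np.sin(t); a=np.radians(-2.6)
        return g+np.array([X*np.cos(a)-y*np.sin(a),X*np.sin(a)+y*np.cos(a),Z])
    print(th,proj(d,[Q(-34,0,-29),Q(-34,0,29),Q(34,0,-29),Q(34,27,29),Q(40,116,0)]).round(0).tolist())
```

```text
[[536.5 167.  160. ]
 [541.1 270.6 160. ]
 [644.4 267.2 160. ]
 [639.7 161.2 160. ]] [590.43910641 216.50890796 160.        ]
[508.02893498 218.922946   136.        ]
10 [[230.0, 84.0], [331.0, 84.0], [237.0, 192.0], [329.0, 211.0], [280.0, 339.0]]
13 [[228.0, 76.0], [332.0, 76.0], [237.0, 186.0], [329.0, 206.0], [280.0, 342.0]]
16 [[227.0, 68.0], [334.0, 69.0], [236.0, 179.0], [330.0, 201.0], [280.0, 344.0]]
19 [[225.0, 60.0], [336.0, 61.0], [235.0, 173.0], [330.0, 197.0], [280.0, 346.0]]
```

```bash
python3 -m inch '[[-0.001,0.002,-0.002,0,-1],[-0.003,0.004,-0.006,0,-1],[-0.004,0.005,-0.012,0,-1],[-0.004,0.005,-0.02,0,-1],[-0.004,0.005,-0.028,0,-1],[-0.004,0.005,-0.036,0,-1],[-0.004,0.005,-0.043,0,-1],[-0.004,0.005,-0.049,0,-1],[-0.004,0.005,-0.053,0,-1],[-0.004,0.005,-0.053,0,-1]]' 40
python3 -m inch '[[-0.002,0,0,0,-1],[-0.004,0,0.001,0,-1],[-0.007,0,0.003,0,-1],[-0.01,0,0.005,0,-1],[-0.013,0,0.008,0,-1],[-0.016,0,0.011,0,-1],[-0.019,0,0.014,0,-1],[-0.022,0,0.017,0,-1],[-0.025,0,0.019,0,-1],[-0.028,0,0.022,0,-1]]' 25
```

```text
time_s: 13.45
position: [644.9, 211.0, 196.0]
orientation: [-0.07, -3.14, 0.001]
force: [-0.3, 0.4, -1.9]
opening: 19.2
grasp_force: 43.6
time_s: 14.45
position: [618.1, 211.4, 219.7]
orientation: [0.07, 3.138, 0.001]
force: [4.8, 0.9, -0.4]
opening: 19.4
grasp_force: 43.4
```

```bash
python3 -m inch '[[-0.005,0,0.003,0,-1],[-0.01,0,0.006,0,-1],[-0.015,0,0.01,0,-1],[-0.02,0,0.013,0,-1],[-0.025,0,0.015,0,-1],[-0.03,0,0.017,0,-1],[-0.035,0,0.019,0,-1],[-0.041,0,0.021,0,-1],[-0.047,0,0.023,0,-1],[-0.053,0,0.024,0,-1]]' 25
python3 - <<'E'
from h import *
o=robot.observe(); print(list(o['position']),list(o['orientation']),o['force'])
w=save('wrist','w5');t=save('side','s5')
b=cv2.imread('pics/w5.png'); a=cv2.resize(cv2.imread('pics/s5.png')[140:300,220:340],(315,420),interpolation=cv2.INTER_CUBIC)
cv2.imwrite('pics/c5.png',np.hstack([a,b[:,100:520]]))
E
```

```text
time_s: 15.45
position: [564.0, 211.3, 243.2]
orientation: [0.07, 3.14, 0.0]
force: [4.8, 2.4, -0.7]
opening: 19.5
grasp_force: 43.7
[np.float64(563.9941146515168), np.float64(211.29247256860506), np.float64(243.1550375443567)] [np.float64(0.06998938520818913), np.float64(3.1402141338377247), np.float64(0.00038731240444625986)] [ 4.82930383  2.43822026 -0.66339733]
```

View pics/c5.png

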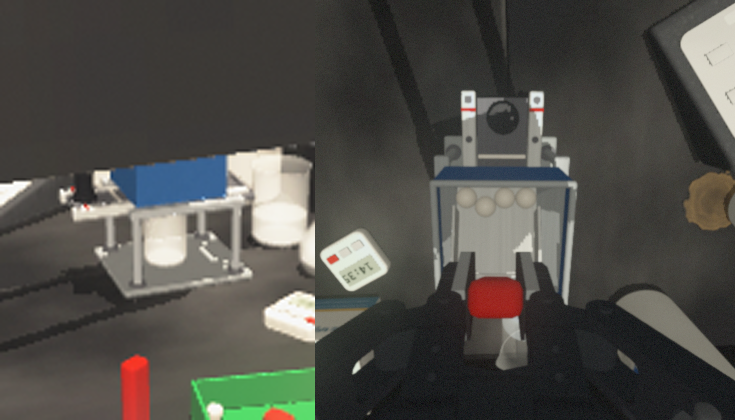

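The scoop has tipped: all four balls lie at the lowered nose against the front hopper wall at (467..525,200). I'll pull back so they drop, then raise.

```bash
python3 -m inch '[[0.01,0,0,0,-1],[0.025,0,0,0,-1],[0.032,0,0,0,-1],[0.032,0,0,0,-1],[0.032,0,0,0,-1],[0.032,0,0.005,0,-1],[0.032,0,0.02,0,-1],[0.032,0,0.04,0,-1],[0.032,0,0.06,0,-1],[0.032,0,0.08,0,-1]]' 40
python3 - <<'E'
from h import *
o=robot.observe(); print(list(o['position']),list(o['orientation']),o['force'])
w=save('wrist','w6');t=save('top','t6')
b=cv2.imread('pics/w6.png'); a=cv2.resize(cv2.imread('pics/t6.png')[170:250,210:290],(380,380),interpolation=cv2.INTER_CUBIC)
cv2.imwrite('pics/c6.png',np.hstack([cv2.copyMakeBorder(a,0,40,0,0,cv2.BORDER_CONSTANT),b[:,100:520]]))
g=cv2.medianBlur(cv2.cvtColor(b,cv2.COLOR_BGR2GRAY),3)
print(cv2.HoughCircles(g,cv2.HOUGH_GRADIENT,1,9,param1=80,param2=11,minRadius=6,maxRadius=11))
E
```

```text
time_s: 16.55
position: [595.5, 211.1, 323.9]
orientation: [-0.07, -3.14, 0.0]
force: [0.6, 0.2, -1.4]
opening: 19.7
grasp_force: 43.6
[np.float64(595.5266939496152), np.float64(211.0611455567336), np.float64(323.94672968999356)] [np.float64(-0.06992840513700288), np.float64(-3.1403093310818613), np.float64(0.00032796461443774193)] [ 0.61366738  0.16163794 -1.40498615]
[[[169.5 220.5   8.2]
  [155.5 235.5   8.2]
  [287.5 166.5   6.9]
  [137.5 211.5   8.2]
  [161.5 198.5   8.2]
  [484.5  97.5  10.4]
  [160.5 225.5   9.3]
  [ 50.5 317.5   9.3]
  [472.5 148.5  10.4]
  [124.5 319.5  10.4]
  [242.5 121.5   7.1]
  [282.5  85.5  10.4]]]
```

View pics/c6.png

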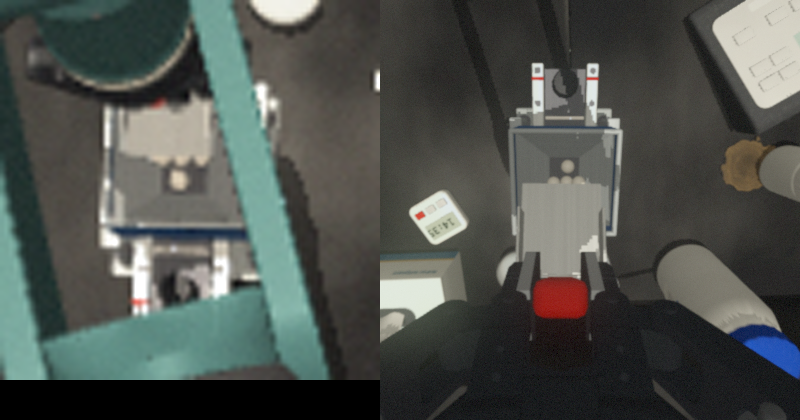

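One ball sits at the outlet at (567,166) and three more are just behind the pan's lip at (555..578,182). The pan is otherwise empty, so I'll carry the scoop to the clear worktop.

```bash
python3 -m inch '[[-0.005,-0.01,0,0,-1],[-0.015,-0.03,0,0,-1],[-0.03,-0.055,0,0,-1],[-0.045,-0.085,0,0,-1],[-0.06,-0.115,0,0,-1],[-0.075,-0.145,-0.01,0,-1],[-0.09,-0.17,-0.03,0,-1],[-0.1,-0.185,-0.055,0,-1],[-0.105,-0.191,-0.085,0,-1],[-0.105,-0.191,-0.115,0,-1]]' 40
python3 -m inch '[[0,0,-0.025,0,-1],[0,0,-0.045,0,-1],[0,0,-0.06,0,-1],[0,0,-0.072,0,-1],[0,0,-0.08,0,-1],[0,0,-0.086,0,-1],[0,0,-0.09,0,-1],[0,0,-0.093,0,-1],[0,0,-0.095,0,-1],[0,0,-0.095,0,-1]]' 40
python3 - <<'E'
from h import *
o=robot.observe(); print(list(o['position']),list(o['orientation']),o['force'])
w=save('wrist','w7');b=cv2.imread('pics/w7.png');cv2.imwrite('pics/c7.png',b)
d=wcam('w7',o['position'],o['orientation'])
for th in (-20,-25,-30,-35):
    t=np.radians(th);g=o['position']+np.array([0,0,18.7])
    def Q(x,z,y): 
        dx,dz=x-40,z-90; X=dx*np.cos(t)+dz*np.sin(t); Z=dz*np.cos(t)-dx*np.sin(t); a=np.radians(-2.6)
        return g+np.array([X*np.cos(a)-y*np.sin(a),X*np.sin(a)+y*np.cos(a),Z])
    print(th,Q(-34,0,0)[2],proj(d,[Q(-34,0,-29),Q(-34,0,29),Q(34,27,-29)]).round(0).tolist())
g=b.astype(int); m=(g.min(2)>90)
for c in (265,280,295): print(c,[(r,int(g[r,c].mean())) for r in range(60,290,6)])
E
```

```text
time_s: 17.65
position: [488.4, 18.8, 205.8]
orientation: [-0.073, -3.138, 0.001]
force: [-0.3, 0.6, -1.4]
opening: 19.3
grasp_force: 43.6
time_s: 18.65
position: [491.4, 20.1, 112.8]
orientation: [0.07, 3.141, -0.0]
force: [0.3, -0.7, -2.2]
opening: 19.5
grasp_force: 43.6
[np.float64(491.42231425996135), np.float64(20.09415618417045), np.float64(112.84355896051046)] [np.float64(0.07002898892883076), np.float64(3.1405521868377946), np.float64(-0.00024420286420691773)] [ 0.27016234 -0.70613028 -2.2053803 ]
-20 21.661732483679216 [[240.0, 161.0], [320.0, 161.0], [234.0, 260.0]]
-25 18.70210675840022 [[241.0, 173.0], [319.0, 173.0], [234.0, 269.0]]
-30 16.601272619910986 [[242.0, 186.0], [319.0, 186.0], [234.0, 277.0]]
-35 15.375218684523787 [[242.0, 198.0], [318.0, 198.0], [234.0, 287.0]]
265 [(60, 98), (66, 102), (72, 95), (78, 98), (84, 97), (90, 95), (96, 96), (102, 90), (108, 92), (114, 93), (120, 93), (126, 57), (132, 64), (138, 66), (144, 62), (150, 66), (156, 65), (162, 69), (168, 71), (174, 67), (180, 71), (186, 195), (192, 197), (198, 197), (204, 197), (210, 200), (216, 200), 
[... 330 characters left out ...]
62, 66), (168, 67), (174, 67), (180, 77), (186, 198), (192, 200), (198, 201), (204, 201), (210, 202), (216, 203), (222, 201), (228, 201), (234, 202), (240, 203), (246, 203), (252, 204), (258, 202), (264, 204), (270, 204), (276, 177), (282, 99), (288, 106)]
295 [(60, 86), (66, 85), (72, 85), (78, 81), (84, 83), (90, 82), (96, 85), (102, 84), (108, 82), (114, 83), (120, 83), (126, 56), (132, 56), (138, 53), (144, 57), (150, 62), (156, 59), (162, 64), (168, 60), (174, 65), (180, 64), (186, 198), (192, 199), (198, 201), (204, 200), (210, 200), (216, 200), (222, 202), (228, 203), (234, 203), (240, 201), (246, 203), (252, 204), (258, 202), (264, 203), (270, 202), (276, 255), (282, 99), (288, 106)]
```

```bash
python3 -m inch '[[0,0,-0.008,0,-1],[0,0,-0.014,0,-1],[0,0,-0.018,0,-1],[0.003,0,-0.019,0,-1],[0.008,0,-0.0203,0,-1],[0.013,0,-0.0216,0,-1],[0.018,0,-0.0232,0,-1],[0.023,0,-0.0252,0,-1],[0.028,0,-0.0274,0,-1],[0.033,0,-0.0294,0,-1]]' 25
python3 -m inch '[[0.004,0,-0.0022,0,-1],[0.009,0,-0.005,0,-1],[0.014,0,-0.008,0,-1],[0.018,0,-0.0105,0,-1],[0.022,0,-0.013,0,-1],[0.025,0,-0.0145,0,-1],[0.025,0,-0.0145,0,-1],[0.025,0,-0.0145,0,-1],[0.025,0,-0.0145,0,-1],[0.025,0,-0.0145,0,-1]]' 25
python3 - <<'E'
from h import *
o=robot.observe(); print(list(o['position']),list(o['orientation']),o['force'])
w=save('wrist','w8');b=cv2.imread('pics/w8.png')
d=wcam('w8',o['position'],o['orientation'])
for th in (5,0,-5,-10):
    t=np.radians(th);g=o['position']+np.array([0,0,18.7])
    def Q(x,z,y): 
        dx,dz=x-40,z-90; X=dx*np.cos(t)+dz*np.sin(t); Z=dz*np.cos(t)-dx*np.sin(t); a=np.radians(-2.6)
        return g+np.array([X*np.cos(a)-y*np.sin(a),X*np.sin(a)+y*np.cos(a),Z])
    print(th,Q(-34,0,0)[2],proj(d,[Q(-34,0,-29),Q(-34,0,29),Q(34,27,-29)]).round(0).tolist())
for c in (265,280,295): print(c,np.where(np.diff(b[60:290,c].mean(1).astype(int))>60)[0][:3]+61)
E
```

```text
time_s: 19.7
position: [524.5, 20.0, 83.1]
orientation: [-0.07, -3.14, 0.0]
force: [-2.9, -0.8, 3.0]
opening: 19.7
grasp_force: 44.3
time_s: 20.7
position: [549.5, 20.1, 68.8]
orientation: [0.07, 3.14, -0.0]
force: [-0.2, 0.1, -0.6]
opening: 19.7
grasp_force: 43.5
[np.float64(549.4967212851109), np.float64(20.121608506668466), np.float64(68.82003626157537)] [np.float64(0.07024134104550754), np.float64(3.140321463622009), np.float64(-8.760987794409379e-05)] [-0.20043293  0.12676024 -0.64857518]
5 4.312038396644979 [[232.0, 97.0], [328.0, 97.0], [232.0, 218.0]]
0 -2.4799637384246296 [[234.0, 110.0], [326.0, 110.0], [233.0, 226.0]]
-5 -8.58701153000844 [[236.0, 123.0], [324.0, 123.0], [233.0, 234.0]]
-10 -13.962626656876196 [[238.0, 136.0], [323.0, 136.0], [234.0, 243.0]]
265 [107]
280 [107]
295 [107]
```

```bash
python3 -m inch '[[0,0,0,0,-0.4],[0,0,0,0,-0.4],[0,0,0,0,-0.3],[0,0,0,0,-0.2],[0,0,0,0,0],[0,0,0,0,0.3],[0,0,0,0,0.3],[0,0,0,0,0.3],[0,0,0.005,0,0.3],[0,0,0.015,0,0.3]]' 40
python3 -m inch '[[0,0,0.02,0,0.3],[0,0,0.05,0,0.3],[0,0,0.08,0,0.3],[0,0,0.1,0,0.3],[-0.01,0.02,0.11,0,0.3],[-0.02,0.06,0.11,0,0.3],[-0.03,0.1,0.11,0,0.3],[-0.045,0.14,0.11,0,0.3],[-0.05,0.17,0.11,0,0.3],[-0.05,0.17,0.11,0,0.3]]'
python3 - <<'E'
from h import *
o=robot.observe(); print(list(o['position']),list(o['orientation']),o['force'])
d=wcam('w5',[563.994,211.292,243.155],[0.06998938520818913,3.1402141338377247,0.000387])
print(onz(d,(288,116),136),onz(d,(253,110),97),onz(d,(322,110),97))
d=wcam('w6',[595.527,211.061,323.947],[-0.069928,-3.1403,0.000328])
print(onz(d,(285,82),136))
w=save('wrist','w9');t=save('top','t9')
b=cv2.imread('pics/w9.png'); a=cv2.resize(cv2.imread('pics/t9.png')[170:270,220:320],(240,240),interpolation=cv2.INTER_CUBIC)
cv2.imwrite('pics/c9.png',np.hstack([cv2.copyMakeBorder(a,0,180,0,0,cv2.BORDER_CONSTANT),b]))
E
```

```text
time_s: 21.75
position: [548.6, 20.1, 83.8]
orientation: [-0.07, -3.139, -0.0]
force: [-0.1, -0.2, -0.2]
opening: 55.4
grasp_force: 0.0
time_s: 22.75
position: [498.4, 193.4, 194.9]
orientation: [0.064, 3.14, 0.002]
force: [-0.5, -0.5, 0.3]
opening: 55.6
grasp_force: 0.0
[np.float64(498.3900946830463), np.float64(193.372818081363), np.float64(194.91152826778497)] [np.float64(0.06445685259960444), np.float64(3.1400630669215883), np.float64(0.0023550642862451344)] [-0.47079124 -0.5329399   0.26322034]
[494.83058963 220.2280852  136.        ] [489.7102817  191.47781473  97.        ] [492.32159124 250.22152282  97.        ]
[497.20055596 220.0095081  136.        ]
```

View pics/c9.png

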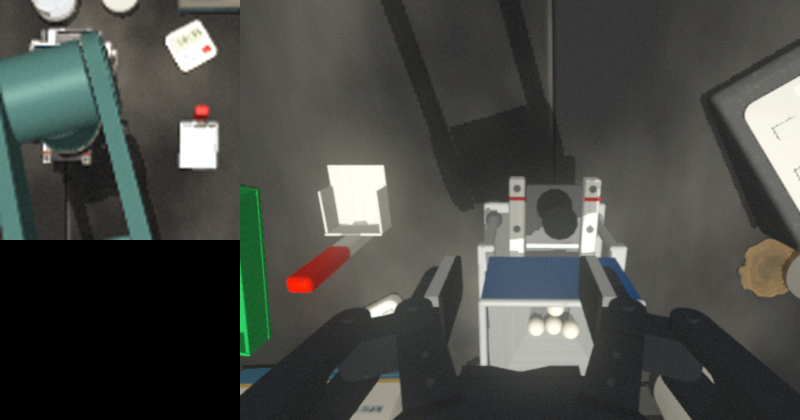

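The wrist view shows the scoop standing upright on the clear worktop at crop (355,200) and four balls at the hopper outlet at (537..570,325). The knob head is at crop (555,206), the red marks at (517,199) and (592,199), and the white line at row 245. I'll work out the knob position.

Run:
```python
from h import *
d=wcam('w9',[498.39,193.373,194.912],[0.064457,3.140063,0.002355])
print('knob',onz(d,(315,206),136),'marks',onz(d,(277,199),96),onz(d,(352,199),96),'line',onz(d,(313,245),94))
# marks/line by colour in ROI
b=cv2.imread('pics/w9.png').astype(int)
r=(b[:,:,2]>120)&(b[:,:,1]<80); ys,xs=np.where(r[180:215,260:370]); 
for s in (xs<55,xs>=55): print('red',xs[s].mean()+260,ys[s].mean()+180,s.sum())
c=b[225:265,285:345].mean(2).mean(1); print(c.astype(int))
o=robot.observe(); print(o['position'],o['time_s'])
```

```text
knob [484.83348353 216.70420811 136.        ] marks [490.41610872 191.43448387  96.        ] [492.8046861  249.38741103  96.        ] line [531.12468289 219.02003377  94.        ]
red 276.1081081081081 198.2972972972973 37
red 352.02941176470586 198.6764705882353 34
[ 92  94  96  99 101 105 108 111 115 119 125 131 136 144 154 160 161 161
 181 227 247 247 231 181 159 143 125 115 111 110 108 100  92  88  87  88
  87  87  88  87]
[499.32221004 190.46135258 194.61102665] 22.85
```

```bash
python3 -m inch '[[-0.001,0.015,0,0,0.3],[-0.002,0.025,0,0,0.3],[-0.002,0.029,0,0,0.3],[-0.002,0.029,-0.015,0,0.3],[-0.002,0.029,-0.035,0,0.3],[-0.002,0.029,-0.055,0,0.3],[-0.002,0.029,-0.075,0,0.3],[-0.002,0.029,-0.088,0,0.3],[-0.002,0.029,-0.095,0,0.3],[-0.002,0.029,-0.095,0,0.3]]'
python3 -m inch '[[0,0,0,0,0.3],[0,0,0,0,0],[0,0,0,0,-0.3],[0,0,0,0,-1],[0,0,0,0,-1],[0,0,0,0,-1],[0,0,0,0,-1],[0,0,0,0,-1],[0,0,0,0,-1],[0,0,0,0,-1]]' 70
```

```text
time_s: 23.85
position: [496.9, 218.9, 98.1]
orientation: [-0.07, -3.139, 0.001]
force: [-0.5, -0.2, 0.1]
opening: 55.6
grasp_force: 0.0
time_s: 24.85
position: [497.9, 220.2, 99.8]
orientation: [0.07, 3.139, 0.003]
force: [-1.2, 4.8, 5.7]
opening: 21.7
grasp_force: 63.5
```

```bash
python3 -m inch '[[-0.002,0.0001,0,0,-1],[-0.005,0.0002,0,0,-1],[-0.009,0.0004,0,0,-1],[-0.014,0.0006,0,0,-1],[-0.019,0.0008,0,0,-1],[-0.024,0.001,0,0,-1],[-0.029,0.0012,0,0,-1],[-0.034,0.0014,0,0,-1],[-0.038,0.0016,0,0,-1],[-0.04,0.0017,0,0,-1]]' 70
python3 -m inch '[[0,0,0,0,-1],[0,0,0,0,-1],[0,0,0,0,-1],[0,0,0,0,-1],[0,0,0,0,-1],[0,0,0,0,-1],[0,0,0,0,-1],[0,0,0,0,-1],[0,0,0,0,-1],[0,0,0,0,-1]]' 70
python3 - <<'E'
from h import *
o=robot.observe(); P,O=np.array(o['position']),np.array(o['orientation']); print(P,O,o['force'])
save('wrist','wa');save('side','sa');save('top','ta')
d=wcam('wa',P,O); b=cv2.imread('pics/wa.png').astype(int)
a=np.radians(-2.4);C=np.array([591.4,216.1]);
S=lambda x,y,z:[C[0]+x*np.cos(a)-y*np.sin(a),C[1]+x*np.sin(a)+y*np.cos(a),z]
# profile along station x: slide strip and rail strips (brightness, redness)
xs=np.arange(-115,-52,1.5)
for y,z in ((-22,94),(22,94),(-29,96),(29,96)):
    uv=proj(d,[S(x,y,z) for x in xs]); r=[]
    for x,(u,v) in zip(xs,uv):
        if 0<=v<420 and 0<=u<560:
            p=b[int(round(v)),int(round(u))]; r.append((float(x),int(p.min()),int(p[2]-p[1])))
    print(y,r)
E
```

```text
time_s: 25.85
position: [462.2, 222.0, 99.9]
orientation: [0.07, 3.131, 0.004]
force: [11.6, 4.1, -4.8]
opening: 21.9
grasp_force: 63.5
time_s: 26.85
position: [462.4, 222.0, 99.9]
orientation: [0.07, 3.132, 0.004]
force: [10.7, 4.2, -4.7]
opening: 21.6
grasp_force: 63.7
[462.40881974 222.01098262  99.90196035] [0.06987125 3.13158052 0.00391011] [10.74938194  4.17695235 -4.68624928]
-22 [(-115.0, 194, -1), (-113.5, 195, -2), (-112.0, 90, -3), (-110.5, 87, -2), (-109.0, 86, -5), (-107.5, 87, -4), (-106.0, 86, -2), (-104.5, 87, -2), (-103.0, 89, -3), (-101.5, 88, -2), (-100.0, 90, -2), (-98.5, 86, -3), (-97.0, 89, -4), (-95.5, 88, -3), (-94.0, 89, -1), (-92.5, 84, -2), (-91.0, 87, -2), (-89.5, 88, -6), (-88.0, 92, -2), (-86.5, 89, -5), (-85.0, 90, -6), (-83.5, 89, -4), (-82.0, 91, -1), (-80.5, 88, -4), (-79.0, 88, -3), (-77.5, 88, -5), (-76.0, 86, -4), (-74.5, 88, -5), (-73.0, 90, -2), (-71.5, 92, -2), (-70.0, 91, -2), (-68.5, 91, -1), (-67.0, 87, -5), (-65.5, 87, -3), (-64.0, 88, -1), (-62.5, 82, -4), (-61.0, 85, -1), (-59.5, 83, -3), (-58.0, 80, -2), (-56.5, 79, -3), (-55.0, 82, -4),
[... 1504 characters left out ...]
, 87, -3), (-112.0, 91, -1), (-110.5, 90, -3), (-109.0, 100, -5), (-107.5, 99, -3), (-106.0, 86, -3), (-104.5, 87, -5), (-103.0, 88, -3), (-101.5, 86, -1), (-100.0, 88, -5), (-98.5, 88, -5), (-97.0, 84, -5), (-95.5, 87, -2), (-94.0, 84, -1), (-92.5, 83, -2), (-91.0, 87, -4), (-89.5, 88, -3), (-88.0, 85, -5), (-86.5, 88, -3), (-85.0, 89, -4), (-83.5, 88, -2), (-82.0, 86, -1), (-80.5, 88, -5), (-79.0, 85, -4), (-77.5, 84, -7), (-76.0, 86, -4), (-74.5, 86, -2), (-73.0, 83, -3), (-71.5, 84, -7), (-70.0, 88, -3), (-68.5, 86, -2), (-67.0, 87, -2), (-65.5, 85, -5), (-64.0, 85, -2), (-62.5, 86, -3), (-61.0, 84, -5), (-59.5, 83, -5), (-58.0, 85, -5), (-56.5, 85, -2), (-55.0, 86, -3), (-53.5, 80, -6)]
```

```bash
python3 -m inch '[[-0.002,0.0001,0,0,-1],[-0.004,0.0002,0,0,-1],[-0.0052,0.0002,0,0,-1],[-0.0052,0.0002,0,0,-1],[-0.0052,0.0002,0,0,-1],[-0.0052,0.0002,0,0,-1],[-0.0052,0.0002,0,0,-1],[-0.0052,0.0002,0,0,-1],[-0.0052,0.0002,0,0,-1],[-0.0052,0.0002,0,0,-1]]' 70
cat > chk.py <<'E'
from h import *
import sys
f=sys.argv[1]
o=robot.observe(); P,O=np.array(o['position']),np.array(o['orientation']); print(P,o['force'])
save('wrist',f);save('top',f+'t');save('side',f+'s')
d=wcam(f,P,O); h=cv2.imread(f'pics/{f}.png'); b=h.astype(int)
red=((b[:,:,2]-b[:,:,1]>60)&(b[:,:,2]-b[:,:,0]>60)).astype(np.uint8)
n,_,st,ce=cv2.connectedComponentsWithStats(red)
for s,c in zip(st[1:],ce[1:]):
    if s[4]>8: print('red',s.tolist(),c.round(1),onz(d,c,96).round(1))
w=(b.min(2)>225).astype(np.uint8); n,_,st,ce=cv2.connectedComponentsWithStats(w)
for s,c in zip(st[1:],ce[1:]):
    if s[4]>40: print('white',s.tolist(),c.round(1),onz(d,c,94).round(1))
E
python3 chk.py wb
```

```text
time_s: 28.0
position: [457.5, 222.3, 99.9]
orientation: [0.07, 3.131, 0.004]
force: [10.2, 3.7, -6.2]
opening: 21.8
grasp_force: 64.0
[457.49866021 222.28321954  99.94721129] [10.21722741  3.68101142 -6.20369184]
red [0, 356, 16, 30, 343] [  6.2 367.8] [513.7  66.8  96. ]
white [546, 165, 14, 45, 404] [554.1 184.9] [422.2 352.4  94. ]
white [0, 237, 74, 94, 4454] [ 35.9 272.4] [456.6  97.7  94. ]
white [202, 283, 17, 10, 132] [209.6 287.1] [469.2 185.2  94. ]
white [342, 284, 16, 20, 181] [350.9 290.3] [474.5 258.5  94. ]
white [295, 334, 7, 14, 52] [298.4 340.7] [505.  230.3  94. ]
white [307, 341, 7, 22, 85] [310.8 349.9] [511.5 237.   94. ]
white [175, 380, 12, 20, 136] [180.  389.4] [536.  160.5  94. ]
white [374, 381, 11, 16, 114] [379.2 388.4] [540.7 276.4  94. ]
```

```bash
cat > chk2.py <<'E'
from h import *
import sys
f=sys.argv[1]; P=np.array(eval(sys.argv[2])); d=wcam(f,P,[0.07,3.131,0.004]); b=cv2.imread(f'pics/{f}.png').astype(int)
a=np.radians(-2.4);C=np.array([591.4,216.1])
S=lambda x,y,z:[C[0]+x*np.cos(a)-y*np.sin(a),C[1]+x*np.sin(a)+y*np.cos(a),z]
print(proj(d,[S(-100,-29,96),S(-100,29,96),S(-100,0,94),S(-134,0,136),S(-51,0,160)]).round(0).tolist())
r=b[270:400:4,180:400:8]; 
for i,row in enumerate(r): print(270+4*i,' '.join(f'{int(p.mean()):3d}'+('r' if p[2]-p[1]>30 else 'b' if p[0]-p[2]>30 else ' ') for p in row))
E
python3 chk2.py wb '[457.5,222.28,99.95]'
```

```text
[[225.0, 323.0], [334.0, 323.0], [279.0, 321.0], [279.0, 316.0], [280.0, 535.0]]
270 133  128  122  121  122  120   92   91  194   83   68   70   71   70   67   69   83  195   94   90  152  154  152  148  148  149  152  151 
274 137  131  128  121  122  119   95  118  195   83   66   69   69   65   67   69   79  197  127   94  154  155  151  150  149  150  152  151 
278 138  133  127  122  120  120  107  169  195   83   69   69   68   69   67   70   79  196  179  107  155  154  155  150  149  151  154  153 
282 141  133  129  195  205  170   93  193  195   82   71   69   73   74   68   70   79  196  194   92  157  188  156  150  151  154  152  154 
286 142  137  132  255  255  126   92  197  196   81   72   72   74   75   71   67   76  197  196   90  123  255  255  156  152  151  154  156 
290 146  140  137  255  255   89   89  200  217   80   72   88   80   80   86   72   75  217  204   93   92  255  255  153  154  155  156  159 
294 148  145  138  211  173   93   92   90  237   77   82   81   82   83   79   82   77  239   92   91   94  242  253  160  157  159  157  157 
298 151  14
[... 3031 characters left out ...]
  91   90   88   89   90   90   91   93   90   92   93   93   90   91   89   87   86   84   83   83   83   90  175   86   78 
386 255   90   91   85   88   89   86   89   87   87   91   92   92   91   92   89   92   88   88   86   87   84   80   85   81  255  102   80 
390 255   90   88   91   85   89   88   85   85   92   89   91   90   91   92   91   89   86   87   85   83   82   83   83   83  255  115   88 
394 255   87   88   89   87   87   84   83   85   87   87   91   89   89   89   86   87   88   83   84   82   82   82   81   83  255  143  103 
398  80   83   84   84   81   77   78   73   85   85   88   88   88   88   85   87   85   84   75   75   76   72   79   81   78   77  142  117
```

Run:
```python
from h import *
a=np.radians(-2.4);C=np.array([591.4,216.1])
S=lambda x,y,z:[C[0]+x*np.cos(a)-y*np.sin(a),C[1]+x*np.sin(a)+y*np.cos(a),z]
for cur,old in (('wbt','top0'),('wbs','s5')):
    d=cam(old); uv=proj(d,[S(-100,-29,96),S(-100,29,96),S(-60,0,94),S(0,0,100),S(0,0,10),S(0,0,30)]); print(cur,uv.round(1).tolist())
A=cv2.imread('pics/wbs.png').astype(int);B=cv2.imread('pics/s5.png').astype(int)
u,v=proj(cam('s5'),[S(0,0,36)])[0].astype(int)
for n,I in(('now',A),('old',B)):
    print(n)
    for r in range(v-14,v+14,2): print(r,' '.join('%3d'%I[r,c].mean() for c in range(u-12,u+13,2)))
T=cv2.imread('pics/wbt.png').astype(int);u,v=proj(cam('top0'),[S(-50,0,96)])[0].astype(int)
for r in range(v-22,v+22,2): print(r,' '.join('%3d%s'%(T[r,c].mean(),'r' if T[r,c,2]-T[r,c,1]>30 else ' ') for c in range(u-14,u+15,2)))
```

```text
wbt [[255.8, 233.9], [239.5, 233.7], [248.0, 222.7], [248.4, 205.9], [250.6, 210.2], [250.2, 209.3]]
wbs [[252.0, 218.5], [246.9, 211.9], [262.9, 214.1], [282.6, 209.8], [282.9, 238.1], [282.8, 231.9]]
now
216  78 101 102 100 100 102 101 100 101 107 108 109 111
218 199 107 107 108 112 129 222 223 224 219 223 222 204
220 236 232 236 225 209 208 202 191 177 176 174 177 156
222 177 182 179 180 175 182 172 202 210 187 160  78  82
224 143 169 145 184 204 210 214 212 205 195 168  78  83
226 129 171 148 196 209 213 217 214 209 199 173  81  82
228 130 171 146 194 210 215 219 217 211 201 174  78 118
230 117 172 111 199 212 218 220 229 231 229 191 134 118
232 141 173 130 215 225 241 234 245 244 217 195 113 105
234 129 173 136 215 245 243 243 236 241 211 200 113  85
236 126 172 136 212 244 238 227 240 245 232 205 112  83
238 124 173 122 223 225 230 238 230 233 228 160 112  83
240 121 174 122 130 190 217 231 222 204 157 120 111  84
242 117 173 103 122 121 122 123 123 121 121 121 111  86
old
216  77 102 102  99 100 102 102 101 101 107 108 108 111
218 200 106 107 108 111 129 129 124 131 154 168 19
[... 1714 characters left out ...]
121  124  127  135  139   59  109  106  108   67   41  132  132   90 
225 127  130  138  146  153  159  118  105  106  108   81   76  108  132  153 
227 145  152  156  163  163  163  159  103  107  107  111  101   74  131  238 
229 164  161  163  159  153  145  141   91  106  106  107   77   46   24   53 
231 159  153  144  140  133  127  123  111  108  106  107   76   68   49   47 
233 139  134  130  125  122  122  119  117  106  107  107  112   86   40   50 
235 127  124  120  117  116  114  113  110   97  108  109  105   62   42   46 
237 118  116  115  114  109  106  104  105   84  108  109  107   70   50   36 
239 111  108  110  108  102  100   98   98   91  106  107  107  106   40   57
```

Run:
```python
from h import *
for f in('wbs','side0','sa'):
    I=cv2.imread(f'pics/{f}.png').astype(int);print(f)
    for r in range(207,224): print(r,' '.join('%3d%s'%(I[r,c].mean(),'r' if I[r,c,2]-I[r,c,1]>25 else 'b' if I[r,c,0]-I[r,c,2]>25 else ' ') for c in range(236,276,1)))
d=cam('side0');a=np.radians(-2.4);C=np.array([591.4,216.1])
S=lambda x,y,z:[C[0]+x*np.cos(a)-y*np.sin(a),C[1]+x*np.sin(a)+y*np.cos(a),z]
for x in(-60,-96,-100,-104): print(x,proj(d,[S(x,-20,94),S(x,0,94),S(x,20,94)]).round(1).tolist())
```

```text
wbs
207  60   59   73   88   89   61  137   92   66   64   70   76   66   65   69  154  203  213  218  222  220  227  226  233  232  233   79b  78b  78b  79b  80b  78b  79b  79b  80b  82b  99b 100b 100b  99b
208 136   63   66   72   73   61  153   99   68   67   66   67   66   64   67  153  202  212  218  222  222  227  200  229  238  193  110   78b  78b  79b  78b  79b  79b  80b  79b  82b  99b 101b 101b 101b
209 153   64   61   61   61   62  132   98   67   66   69   68   66   66   65  118  207  214  216  221  225  226  184  179  211  174  164  113b  78b  79b  79b  78b  79b  78b  79b  82b  99b 101b 100b 100b
210 177   65   61   83   61   62  122   97   67   66   69   68   65   66   65   66  127  142  223  198  203  238  234  231  243  243  242  142  105b  79b  78b  78b  79b  79b  79b  79b  98b 100b 100b 100b
211 184   65   62   71   62   60  123  120   67   82  115  104r 127r 167  215  215  240  241  244  231  208  246  246  246  245  243  240  199  166  106b  78b  78b  79b  79b  79b  80b 100b 101b 100b 100b
212 184   65   61  110   61   63  123  218  127  127  214  125r 157r 245  23
[... 8830 characters left out ...]
09  207  214  211  209  183  163  158  146  160  209  211  213  210  207  199 
222  75   69   65   74   94   90   91   91   90   89   88  127  216  210  209  209  209  208  214  211  210  184  166  160  169  177  174  145  134  115  101   99   96  131  178  182  183  181  179  178 
223  56   81   80   82   89   90   90   90   90   90   89   99  197  187  183  161  152  141  144  139  138  119  106  103  138  171  162  104   82   81   82   81   82  106  175  174  170  143  148  164 
-60 [[264.9, 216.4], [262.9, 214.1], [261.0, 211.9]]
-96 [[252.6, 217.9], [250.8, 215.6], [249.1, 213.4]]
-100 [[251.2, 218.1], [249.5, 215.8], [247.7, 213.6]]
-104 [[249.9, 218.3], [248.1, 216.0], [246.4, 213.7]]
```

Run:
```python
from h import *
A=cv2.imread('pics/wbs.png').astype(int).mean(2);B=cv2.imread('pics/s5.png').astype(int).mean(2);A0=cv2.imread('pics/sa.png').astype(int).mean(2)
print('side diff now-before')
for r in range(222,244): print(r,' '.join('%4d'%(A[r,c]-B[r,c]) for c in range(272,296)))
print('a-b',np.abs(A0-A)[222:244,272:296].max())
T=cv2.imread('pics/wbt.png').astype(int).mean(2);T0=cv2.imread('pics/top0.png').astype(int).mean(2)
for X in(T,T0):
    print('top')
    for r in range(198,214): print(r,' '.join('%3d'%X[r,c] for c in range(240,260)))
```

```text
side diff now-before
222    4    4    3    2    1    1    0    0    0    0    0    0    0    0    0    1    1    0    1    0    0    0    0    0
223    0    1   -2    0    0    0   -1    0    0    0    0    0    0    0    0    1    0    1    1    0    0    0   -1    0
224    0    0    5   -2   -1    0    0    0    0    0    0    0    0    0    0    1    0    0    0    0   -1    0   -1    0
225    0    0    1   -1    0    0    0   -1    0   -1    0    0    0    0    1    0    1    0    1    0    0    0    1    1
226    0    0   -1    1    0    0    0    0    0    0    0    0    0    0    0    0    0    1    1    2    0    0    0    0
227    0    0   -1    0    0    0    0    0    0    0    0    0    0    0    0    0    0    1    1    0    0   -1    0    0
228    0    0   -1   -1   -1   -6    0    0    0    0    0    0    0    0    0    0    0    0    0    0   -1    0    0    0
229    0    0    0    0   -1   -1    0    0    0    0    0    0    0    0    0    0    1    0   -1    0    0    0    0    9
230    0    0    0    0   -1    0    0    0    0    0    0    0    0    0    0    0    
[... 3653 characters left out ...]
 166 177 178 176 178 177 177
206 170 172 172 172 164 160 159 159 163 162 161 159 161 167 178 177 178 180 175 176
207 169 172 173 173 164 161 160 161 164 164 158 160 162 171 179 176 177 176 176 177
208 172 173 171 174 161 160 162 160 161 164 161 161 163 170 176 177 177 180 178 179
209 171 171 173 175 163 161 162 165 162 166 161 162 164 171 178 178 178 175 177 178
210 170 175 172 174 164 167 162 163 165 166 164 165 166 171 180 177 177 179 177 178
211 169 171 172 168 169 169 169 170 170 169 170 170 173 173 181 177 178 179 175 181
212 171 170 170 169 168 166 169 169 168 168 171 171 170 172 174 175 179 178 176 178
213 169 169 171 167 169 166 169 169 169 170 170 167 171 171 168 168 175 176 176 180
```

Run:
```python
from h import *
T=cv2.imread('pics/t6.png').astype(int).mean(2)
for r in range(198,214): print(r,' '.join('%3d'%T[r,c] for c in range(240,260)))
im=robot.get_image('side')['pixels'].astype(int).mean(2); A=cv2.imread('pics/wbs.png').astype(int).mean(2)
print(np.abs(im-A)[205:244,240:296].max()); B=cv2.imread('pics/sa.png').astype(int).mean(2)
for r in range(230,243): print(r,' '.join('%4d'%(A[r,c]-B[r,c]) for c in range(272,292)))
a=np.radians(-2.4);C=np.array([591.4,216.1]); S=lambda x,y,z:[C[0]+x*np.cos(a)-y*np.sin(a),C[1]+x*np.sin(a)+y*np.cos(a),z]
print(proj(cam('top0'),[S(17,17,96),S(17,-17,96),S(-17,0,96),S(8,8,18),S(8,-8,18)]).round(1).tolist(), robot.observe()['force'], robot.observe()['position'])
```

```text
198 174 174 176 175 177 176 177 174 175 175 176 175 175 191 155 124  93 130 148 148
199 176 175 176 176 177 180 176 171 174 175 176 172 173 174 152 120 115 120 147 149
200 174 174 177 175 176 175 177 172 174 175 175 171 172 176 150 120 115 125 153 149
201 176 173 178 176 176 176 175 173 175 174 176 174 173 174 147 119 114 100 141 150
202 162 174 179 180 180 176 173 178 176 178 167 174 175 176 143 117 112  93 125 146
203 113 156 181 189 189 167 145 190 189 166 122 176 188 167 113 113 117 116 116 150
204 115 117 111 142 157 109  98 158 161 113  82 129 166 116 114 116 116 114 109 151
205 115 117 117 116  91  83 107 108  99  83  80  81  78  88 113 114 113 115 100 143
206 114 114 114 117  88  82 176 183 160  96  81  78  79  90 114 114 114 116  87 126
207 116 116 116 117  86  95 186 205 193 125  85  80  80  99 112 115 118 117 115 120
208 114 116 115 119  86 101 178 197 187 128  83  80  81  99 114 116 116 117 116 113
209 116 116 116 117  86  80 130 166 162  89  78  81  79  97 116 114 113 117 115  98
210 116 118 117 116  93  91  87  85  85  87  85  87  87 100 116 114 115 118 114  88
211 115 
[... 1074 characters left out ...]
    0    0    0    0
238    0    0    0    0    0    0    0    0    0    0    0    0    0    0    0    0    0   -1    0    0
239    0    0    0    0    0    0    0    0    0    0    0    0    0    0    0    0    0    0    0    0
240    0    0    0    0    1    0    0    1    0    1    0    0    0    0    0   -1    0    0    0    0
241    0   -1    0    0    0    0    0   -1    0    0    0   -1    0    0    0    0    1    0    0    0
242    0    0    1    0    0    0    0    0    0    0    0    0    0    1    0    0    0    0    0    0
[[243.9, 201.3], [253.4, 201.5], [248.4, 210.7], [248.4, 207.7], [252.6, 207.8]] [10.5088247   3.3992018  -6.22289666] [457.49367652 222.262379    99.94263375]
```

```bash
python3 -c "
from plant import robot
print(robot.job_done())"
```

```text
the job is handed in; nothing more can be done
None
```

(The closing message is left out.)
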